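# Show the bar chest open on its folding stay, then shut it

### The arm

A 7-joint arm with a two-finger parallel gripper is mounted at the origin on a cart in front of the work surface, level with it; the furniture and walls round the work are solid. World frame = base frame: x ahead of the robot, y to its left, z up, the work surface at z = 0. Lengths are in m, angles in rad, forces in N, time in s.
With the tool pointing down it reaches from about 0.4 to 0.85 m from the base axis. Payload 10.4 kg.
Tool frame: the origin (TCP) lies between the finger pads; the fingertips stand ctrl.tcp_to_tips ahead of it and the grasp point (between the pads) lies 6 mm ahead of it (ctrl.tcp_to_tips is the distance from the TCP to the fingertips, in m); z points along the fingers, x is the direction in which the jaws open and shut, and the axes are right-handed (so a half turn about z gives the same grasp; the last joint's range is limited). The gripper opens to 85 mm and grips with 20 to 120 N. Pads are 22 mm wide; open, the fingers measure 114 mm over their backs; the gripper's body (76 mm by 85 mm) begins 54 mm behind the grasp point. The pads swing forward as they close: fully open they stand 13 mm farther back than shut.
Start: joints at [-1.209, 0.332, -0.065, 1.46, 0.022, 1.35, -0.088], TCP at [0.235, 0.579, 0.256] pointing down, gripper open.
Joint ranges: [-2.6, 2.6], [-0.5, 2.12], [-1.47, 1.34], [0.16, 2.42], [-1.27, 4.41], [0.06, 2.06], [-2.6, 2.6]. Speed limits (rad/s): [2.22, 2.22, 2.79, 2.79, 3.14, 3.14, 3.14].

### API

Orientations are given as a unit quaternion [x, y, z, w].
In Python, from plant import ctrl, vision gives the robot as it stands. The module is installed in compiled form; this text tells all that it offers.
- The arm moves only by the tool carry_out, never from a script. Its argument "plan" is a list of rows, each a list of 4 numbers: the shift along the world's x, y, z each as a share of 0.06 m, from -1 to 1, then the turn about the world's z as a share of 6 degrees, from -1 to 1. In form: [[x, y, z, yaw], ...]. A call has 1 to 20 rows; each row shifts and turns the commanded pose from where the row before left it; what a row does not reach is not made up. A row lasts 1/8 s, in which the tool goes at most 62.5 mm and 10.7 degrees, less where a joint would pass 70% of its speed; a pose out of reach is approached as far as the arm can. A call with a number of a shift or a turn outside -1 to 1 is refused whole. A call with a gripper value outside its range is refused whole. "hand" is the closure in counts, from 0 (fully open) to 255 (shut), set as the call begins (left out, the last holds). The fingers move at their own pace and stop on an object; "force" is the grip in N (left out, the last holds). Time passes only in rows, so rows that do not move let the fingers close. It gives the time, the measured TCP pose, the force and the opening at its end, in the units of the state.
- ctrl.get_obs(): the state, without advancing time (a new reading comes with each control period).
- vision.get_image(name): name is "side" or "top" or "wrist"; returns (picture, depth): 400x640x3 uint8, blue, green, red; 400x640 float32, m along the optical axis (not along the pixel's ray), 0 where there is no reading.
- vision.camera_params(name): a dict with "fovy" (degrees; the focal length in pixels is half the picture's height over the tangent of half this angle, whatever the lens; pixels are square), "cx", "cy" (the principal point, pixels), "view" (4x4, takes a point from world to camera coordinates); the wrist camera has in their place "tool_from_camera" (4x4, takes a point from camera to tool coordinates, whose origin is the TCP and whose axes are the tool frame's). Camera axes: x right, y down, z forward; pixel columns grow to the right and rows downward; lengths in m; the calibration is good to about 2 mm. A picture is of the moment at which its call begins: read the wrist's pose just before it. camera_params takes no time and is no camera call.
- ctrl.finish_job(): hands the job in, once; it reports no verdict.
The state is a dict: "clock": time; "joint_pos": joint angles; "joint_velocities": joint speeds; "joint_torque": joint torques, N m; "eef_pos": TCP position; "eef_rot": TCP orientation; "wrist_force": force on the tool from outside, world axes, zero at the start; "moment": the same for the moment, N m; "width": opening from 0.0 (shut) to 1.0 (fully open).
Only numpy, scipy, OpenCV 4.12 (cv2) and the standard library are available. Lean on these libraries where they do the work, as an engineer would, in place of code of your own. Each camera call takes 0.05 s, during which the arm holds its last target.

### The job

Open the wooden bar chest for a look at what is left in it: raise its lid by the brass bar until the folding stay on its right side locks straight, and let go so that the lid stands by itself. Then break the stay's knee by pushing its red ball to the rear, so that the lid comes down again, and leave the chest fully shut; do not disturb the tea tin, the jigger and the candle beside it.

Things in the scene. Friction and masses are not known exactly. Their poses are not given: they have to be found in the camera images.
- lid_hinge (a point): middle of the lid's hinge line on the rear top edge of the fixed dark wooden chest (150 mm deep, 200 wide, 75 high; coasters and stoppers inside). x: chest front to rear, away from the robot; y: along the hinge to the chest's left; z up. The lid (12 mm thick) is heavy enough to sink by itself, shutting softly in 1 to 3 s unless the stay is locked
- lid_bar (a point): middle of the brass bar by which the lid is raised: round, 10 mm thick, 76 mm long between its two arms along y, 45 mm clear in front of the lid's edge, so that a finger fits behind it. It is rigid with the lid, 200 mm in front of the hinge line and 6 mm above it when shut, and circles about the hinge (to 157 mm above it when fully raised). Axes as the hinge's, turning with the lid
- knee_ball (a point): centre of the red ball, 22 mm across, on an 8 mm pin that sticks out to the right from the stay's knee; 69 mm right of the lid's edge. With lid shut: 44 mm in front of the hinge line and 39 mm below it; with stay locked: about 82 mm in front of it, 16 mm above. A push of 1 to 3 N to the rear breaks the locked knee; after about 20 mm the ball goes on to the rear and down by itself as the lid sinks
- chest_lid (a joint): lid angle about its hinge, rad: 0 shut, grows as the lid's front rises; 0.87 where the stay is straight and stops it (do not force it further), about 0.865 when it rests on the locked stay. A wall cabinet hangs 0.55 m above the worktop over the rear of the chest: after letting go of the raised bar lift only clear of it (30 to 40 mm), then draw the hand back toward the robot
- stay_knee (a joint): knee angle of the folding stay (two 61 mm steel links on the chest's right side), rad: 0 folded with the lid shut, 2.29 straight, 2.43 locked past straight against its stop. A light spring snaps it into the lock by itself once the lid is raised past about 0.86 rad, and it then bears the lid
- tea_caddy: round green tin with a straw-coloured lid, 60 mm wide, 98 mm tall, standing left of the chest; origin at the centre of its underside; leave it alone
- jigger: copper double-cone jigger, 43 mm wide, 84 mm tall, standing left of the chest; origin at the centre of its underside; leave it alone
- candle: pale green candle in a glass, 76 mm wide, 90 mm tall, standing left of the chest; origin at the centre of its underside; leave it alone

How it is judged:
On the way, in this order (a step that is already met when the one before it is completed fails the run):
1. the lid stands open on its locked stay, let go (value of joint chest_lid above 0.8 rad and value of joint stay_knee above 2.34 rad and contact force between the fingers and chest below 0.3 N), for 0.3 s.
2. the knee is broken by a push of the fingers on the red ball or its pin (value of joint stay_knee below 2.1 rad and contact force between the fingers and stay_knee above 0.1 N).
At the end, for the whole second after the job is handed in: The lid is fully shut again (joint below 0.04 rad, so the stay is folded) and at rest, the hand clear of the chest, and the tea tin, jigger and candle stand within 30 mm of where they were (value of joint chest_lid below 0.04 rad and velocity of joint chest_lid between -0.05 and 0.05 rad/s); the robot touches nothing.
It fails at once if the tea tin, jigger or candle is moved by more than 30 mm or tipped (distance of any of tea_caddy, jigger, candle from where it was at the start of the episode above 0.03 m or angle between any of tea_caddy, jigger, candle's own z axis and vertical above 0.35 rad).
It also fails if it takes over 51 s, if anything falls off the work surface, if the arm or the gripper's body presses on something with over 40 N, if the wrist force passes 120 N, or if a joint passes its speed limit or range.

## Working session

There is one attempt and no reset: what is moved stays moved. The work goes in short steps, Python scripts to look and compute and a tool call to move; the robot and the scene stay as the last step left them, time stands still between calls to the robot, and variables do not carry over. Pictures are saved under pics/ and viewed, and the job is handed in when it is done.

Besides the shell and the picture viewer there is one more tool, called after "Call:" as a command line: name --pt "numbers of a row" for each row, then --argument value for the rest. carry_out: Moves the arm, as the interface text tells. Shift numbers are shares of 0.06 m and turn numbers shares of 6 degrees, none past 1 either way. Its arguments: {"type":"object","properties":{"plan":{"type":"array"},"hand":{"type":"number"},"force":{"type":"number"}},"required":["plan"]}

```bash
mkdir -p pics; cat > h.py <<'E'
import numpy as np, cv2
from plant import ctrl, vision
def cam(name):
    p=vision.camera_params(name); o=ctrl.get_obs(); im,d=vision.get_image(name)
    f=200/np.tan(np.radians(p['fovy'])/2)
    if 'view' in p: T=np.linalg.inv(np.array(p['view']))
    else:
        from scipy.spatial.transform import Rotation as R
        W=np.eye(4);W[:3,:3]=R.from_quat(o['eef_rot']).as_matrix();W[:3,3]=o['eef_pos'];T=W@np.array(p['tool_from_camera'])
    return im,d,f,p['cx'],p['cy'],T
def pts(d,f,cx,cy,T):
    v,u=np.mgrid[:d.shape[0],:d.shape[1]]
    P=np.stack([(u-cx)/f*d,(v-cy)/f*d,d],-1)
    return P@T[:3,:3].T+T[:3,3]
E
python3 - <<'E'
from h import *
print(ctrl.get_obs(), ctrl.tcp_to_tips)
for n in ['side','top','wrist']:
    im,d,f,cx,cy,T=cam(n); cv2.imwrite(f'pics/{n}0.png',im); np.savez(f'{n}0.npz',im=im,d=d,P=pts(d,f,cx,cy,T)); print(n,f,cx,cy,T.round(3).tolist())
E
```

```text
{'clock': 0.0, 'joint_pos': array([-1.20859798,  0.33286288, -0.06471787,  1.46094417,  0.02160009,
        1.34987997, -0.08851982]), 'joint_velocities': array([-0.00084237, -0.00052805, -0.00041566,  0.00056515, -0.0006507 ,
        0.00126926,  0.00100138]), 'joint_torque': array([-2.76983619e-04, -6.25423694e+01,  4.88994049e-02, -3.91614783e+01,
        1.61186251e-02,  9.61314101e-03, -3.17533340e-05]), 'eef_pos': array([0.23447501, 0.57898797, 0.25552019]), 'eef_rot': array([ 8.29263153e-01,  5.58857884e-01, -5.63016853e-04,  4.14894300e-04]), 'wrist_force': array([ 0.72215629, -0.46952944, -0.41145983]), 'moment': array([ 0.00024345, -0.02423722, -0.0376295 ]), 'width': 0.9975341689236609} 0.025
side 373.17008200876546 321.02287246494484 200.1228254243334 [[-0.82, -0.257, 0.511, 0.036], [-0.572, 0.373, -0.731, 0.84], [-0.003, -0.891, -0.453, 0.5], [0.0, 0.0, 0.0, 1.0]]
top 422.57158387702725 317.6206220605838 210.30795477125676 [[-0.016, -0.998, 0.066, 0.447], [-1.0, 0.015, -0.006, 0.144], [0.005, -0.066, -0.998, 1.209], [0.0, 0.0, 0.0, 1.0]]
wrist 309.6026710956907 319.70021507986974 197.39555762749802 [[0.375, 0.876, 0.302, 0.156], [0.927, -0.354, -0.124, 0.611], [-0.001, 0.327, -0.945, 0.372], [0.0, 0.0, 0.0, 1.0]]
```

View pics/side0.png

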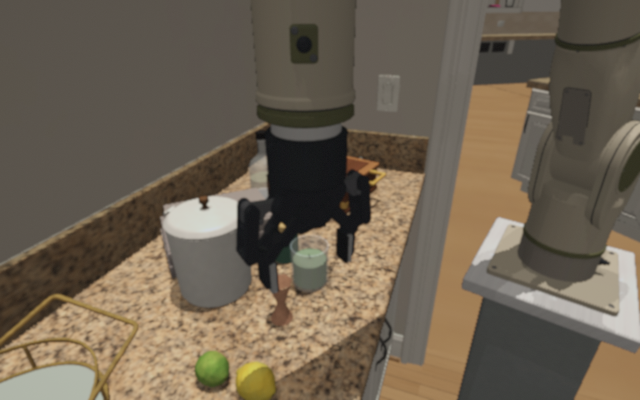

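View pics/top0.png

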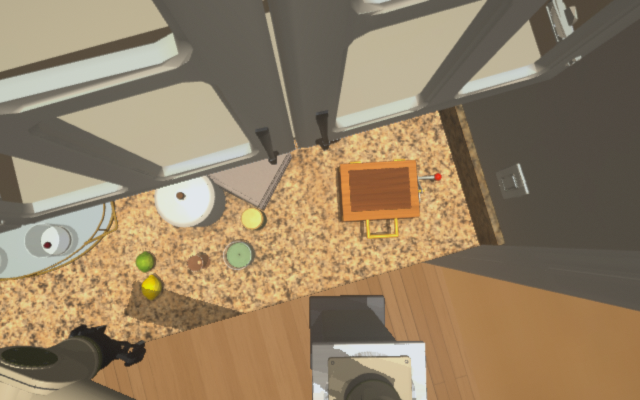

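Top view: the chest is around (380,190), the brass bar's front at (383,235) and the red ball at (438,177). The candle is at (240,255), the jigger at (197,262) and the tin near (252,218).

```bash
python3 - <<'E'
from h import *
z=np.load('top0.npz');im,d,P=z['im'],z['d'],z['P']
c=im[130:270,300:480];cv2.imwrite('pics/topc0.png',cv2.resize(c,None,fx=4,fy=4,interpolation=cv2.INTER_CUBIC))
for y,x in [(177,438),(190,380),(170,350),(165,410),(212,350),(210,412),(235,383),(232,370),(232,397),(177,428),(218,252),(255,240),(262,197)]: print((x,y),P[y,x].round(3))
hsv=cv2.cvtColor(im,cv2.COLOR_BGR2HSV);b,g,r=[im[...,i].astype(int) for i in range(3)]
m=(r>130)&(g<70)&(b<70);m[:,:400]=0
ys,xs=np.nonzero(m);print('red',len(ys),xs.mean(),ys.mean(),np.median(P[m],0))
m=(hsv[...,0]>18)&(hsv[...,0]<32)&(hsv[...,1]>150)&(P[...,2]>.06)&(P[...,2]<.12);m[:215]=0;m[:,:355]=0;m[250:]=0;m[:,410:]=0
ys,xs=np.nonzero(m);print(len(ys),xs.min(),xs.max(),ys.min(),ys.max())
for y in range(215,245,2): print(y,xs[ys==y].tolist())
# lid region
m=(P[...,2]>.07)&(P[...,2]<.1);m=m.astype(np.uint8);m[:150]=0;m[222:]=0;m[:,:335]=0;m[:,422:]=0
cs,_=cv2.findContours(m,0,2);k=max(cs,key=cv2.contourArea);R=cv2.minAreaRect(k);print(R,np.median(P[m>0][:,2]))
for q in cv2.boxPoints(R):
    print(q)
E
```

```text
(438, 177) [ 0.611 -0.197  0.049]
(380, 190) [ 0.573 -0.03   0.088]
(350, 170) [0.627 0.049 0.089]
(410, 165) [ 0.638 -0.111  0.09 ]
(350, 212) [0.515 0.052 0.087]
(412, 210) [ 0.518 -0.113  0.09 ]
(383, 235) [ 0.453 -0.035  0.084]
(370, 232) [ 0.462 -0.012 -0.001]
(397, 232) [ 0.46  -0.072  0.086]
(428, 177) [ 0.612 -0.171  0.044]
(252, 218) [0.503 0.31  0.098]
(240, 255) [0.405 0.35  0.057]
(197, 262) [0.387 0.471 0.039]
red 32 437.34375 176.53125 [ 0.61258774 -0.19625089  0.04484393]
210 366 398 218 238
215 []
217 []
219 [367, 394, 395, 396, 397]
221 [366, 367, 368, 394, 395, 396, 397]
223 [366, 367, 368, 395, 396, 397]
225 [366, 367, 368, 369, 395, 396, 397]
227 [366, 367, 368, 369, 395, 396, 397]
229 [366, 367, 368, 369, 395, 396]
231 [367, 368, 369, 395, 396, 397]
233 [367, 368, 369, 395, 396, 397, 398]
235 [367, 368, 369, 370, 371, 372, 373, 374, 375, 376, 377, 378, 379, 380, 381, 382, 383, 384, 385, 386, 387, 388, 389, 390, 391, 392, 393, 394, 395, 396, 397, 398]
237 [367, 368, 369, 370, 371, 372, 373, 374, 375, 376, 377, 378, 379, 380, 381, 382, 383, 384, 385, 386, 387, 388, 389]
239 []
241 []
243 []
((380.84014892578125, 190.79241943359375), (62.0715446472168, 80.50408935546875), 86.90594482421875) 0.0891524445136046
[338.97162 161.9745 ]
[419.35834 157.62929]
[422.70868 219.61034]
[342.32196 223.95555]
```

View pics/topc0.png

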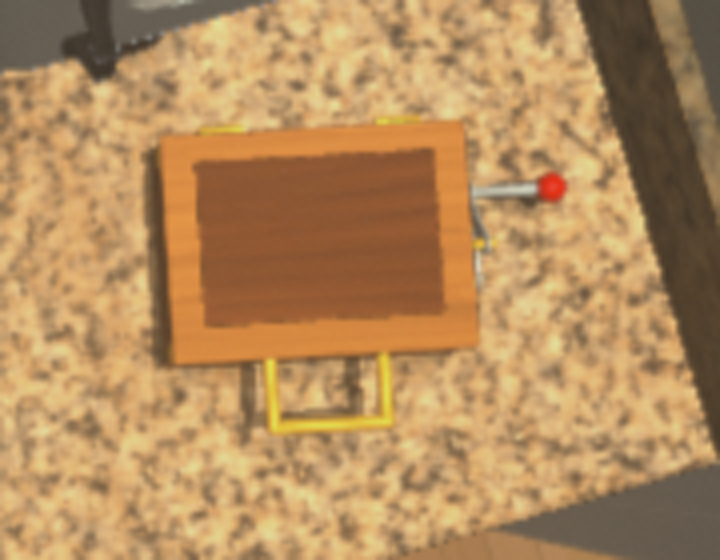

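```bash
python3 - <<'E'
from h import *
p=vision.camera_params('top');f=200/np.tan(np.radians(p['fovy'])/2);T=np.linalg.inv(np.array(p['view']))
def ray(u,v,z):
    r=T[:3,:3]@np.array([(u-p['cx'])/f,(v-p['cy'])/f,1]);t=(z-T[2,3])/r[2];return (T[:3,3]+t*r).round(4)
c=lambda x,y:((x+.5)/4-.5+300,(y+.5)/4-.5+130)
print('barL',ray(*c(272,426),.082),'barR',ray(*c(390,418),.082))
print('lid RL',ray(*c(160,138),.087),'RR',ray(*c(464,122),.087),'FL',ray(*c(173,362),.087),'FR',ray(*c(478,345),.087))
print('ball',ray(437.3,176.5,.036))
z=np.load('top0.npz');P=z['P']
for v in (165,180,195,210,225): print(v,[tuple(P[v,u].round(3)) for u in range(446,500,6)])
P2=P[:,:];
E
```

```text
barL [0.4503 0.0055 0.082 ] barR [ 0.4544 -0.0732  0.082 ]
lid RL [0.644  0.0767 0.087 ] RR [ 0.6518 -0.1275  0.087 ] FL [0.4937 0.0709 0.087 ] FR [ 0.5019 -0.1322  0.087 ]
ball [ 0.614  -0.1992  0.036 ]
165 [(np.float64(0.653), np.float64(-0.237), np.float64(-0.004)), (np.float64(0.652), np.float64(-0.254), np.float64(-0.002)), (np.float64(0.647), np.float64(-0.261), np.float64(0.03)), (np.float64(0.639), np.float64(-0.262), np.float64(0.072)), (np.float64(0.633), np.float64(-0.265), np.float64(0.11)), (np.float64(0.629), np.float64(-0.273), np.float64(0.13)), (np.float64(0.629), np.float64(-0.288), np.float64(0.131)), (np.float64(0.622), np.float64(-0.287), np.float64(0.171)), (np.float64(0.616), np.float64(-0.287), np.float64(0.205))]
180 [(np.float64(0.609), np.float64(-0.235), np.float64(-0.001)), (np.float64(0.609), np.float64(-0.253), np.float64(-0.003)), (np.float64(0.608), np.float64(-0.27), np.float64(-0.002)), (np.float64(0.603), np.float64(-0.273), np.float64(0.039)), (np.float64(0.597), np.float64(-0.274), np.float64(0.081)), (np.float64(0.591), np.float64(-0.275), np.fl
[... 1124 characters left out ...]
.float64(-0.297), np.float64(0.097)), (np.float64(0.512), np.float64(-0.3), np.float64(0.126)), (np.float64(0.512), np.float64(-0.316), np.float64(0.125))]
225 [(np.float64(0.479), np.float64(-0.229), np.float64(0.003)), (np.float64(0.479), np.float64(-0.247), np.float64(0.0)), (np.float64(0.478), np.float64(-0.266), np.float64(-0.006)), (np.float64(0.478), np.float64(-0.281), np.float64(0.001)), (np.float64(0.478), np.float64(-0.299), np.float64(-0.002)), (np.float64(0.477), np.float64(-0.305), np.float64(0.028)), (np.float64(0.476), np.float64(-0.307), np.float64(0.068)), (np.float64(0.474), np.float64(-0.305), np.float64(0.111)), (np.float64(0.474), np.float64(-0.313), np.float64(0.129))]
```

Call:
carry_out --pt "0.4 -0.8 0 -1" --pt "0.4 -0.9 0 -1" --pt "0.4 -0.9 0 -1" --pt "0.4 -0.9 0 -1" --pt "0.4 -0.9 0 -1" --pt "0.3 -0.9 0 -1" --pt "0.3 -0.9 0 -1" --pt "0.3 -0.9 0 -1" --pt "0.3 -0.9 0 -1" --pt "0.2 -0.9 0 -1" --pt "0.1 -0.9 0 -0.7" --pt "0 0 0 0" --pt "0 0 0 0"

```text
clock: 1.78
eef_pos: [0.4444, -0.0083, 0.2562]
eef_rot: [0.999, 0.033, -0.0, -0.0]
wrist_force: [-0.5, 0.9, 0.2]
width: 0.998
```

Call:
carry_out --pt "0.13 -0.43 0 -0.27" --pt "0 0 -0.5 0" --pt "0 0 -0.7 0" --pt "0 0 0 0" --pt "0 0 0 0" --hand 135 --force 30

```text
clock: 2.4
eef_pos: [0.453, -0.0338, 0.1856]
eef_rot: [1.0, 0.019, 0.001, -0.0]
wrist_force: [1.0, 0.7, 0.8]
width: 0.47
```

```bash
python3 - <<'E'
from h import *
o=ctrl.get_obs();print(o['eef_pos'],o['width'],o['wrist_force'])
for n in ['wrist','side']:
    im,d,f,cx,cy,T=cam(n);cv2.imwrite(f'pics/{n}1.png',im)
    P=pts(d,f,cx,cy,T);np.savez(f'{n}1.npz',im=im,P=P)
E
```

```text
[ 0.45299412 -0.03376902  0.1856205 ] 0.46956660150664153 [0.96013177 0.71645636 0.78644762]
```

View pics/wrist1.png

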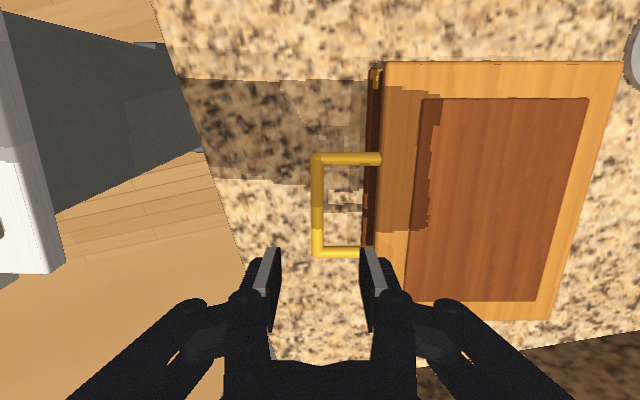

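View pics/side1.png

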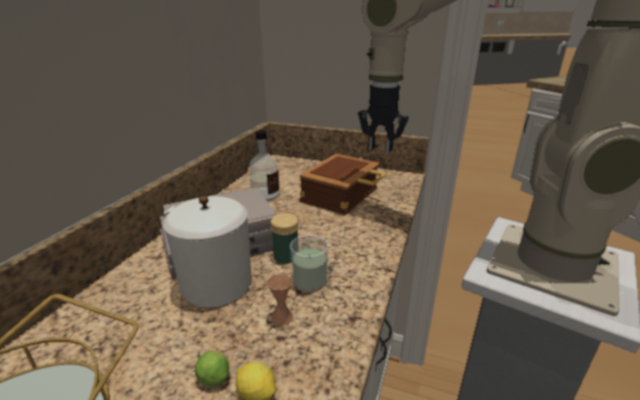

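```bash
python3 - <<'E'
from h import *
z=np.load('wrist1.npz');im,P=z['im'],z['P']
for v,u in [(160,317),(204,317),(204,318),(250,317),(204,450)]: print(u,v,P[v,u].round(4))
hsv=cv2.cvtColor(im,cv2.COLOR_BGR2HSV)
m=(hsv[...,1]>170)&(abs(P[...,2]-.085)<.01)&(P[...,0]>.44)&(P[...,0]<.465)&(P[...,1]>-.1)&(P[...,1]<.03)
Q=P[m];print(len(Q),Q.min(0),Q.max(0),np.median(Q,0))
E
```

```text
317 160 [0.4492 0.0033 0.0854]
317 204 [ 0.4504 -0.0303  0.0847]
318 204 [ 0.4511 -0.03    0.0855]
317 250 [ 0.4517 -0.0688  0.0852]
450 204 [ 0.5476 -0.0246  0.09  ]
1515 [ 0.44406604 -0.07600049  0.07860562] [0.4649251  0.00879664 0.08687407] [ 0.45130579 -0.02384022  0.08453739]
```

Call:
carry_out --pt "-0.02 0 -0.5 0" --pt "0 0 -0.6 0" --pt "0 0 -0.5 0" --pt "0 0 0 0" --pt "0 0 0 0"

```text
clock: 3.12
eef_pos: [0.4523, -0.0344, 0.0899]
eef_rot: [1.0, 0.019, 0.001, -0.0]
wrist_force: [0.7, -0.5, 1.2]
width: 0.473
```

Call:
carry_out --pt "0 0 0 0" --pt "0 0 0 0" --pt "0 0 0 0" --pt "0 0 0 0" --pt "0 0 0 0" --pt "0 0 0 0" --hand 255 --force 30

```text
clock: 3.88
eef_pos: [0.4509, -0.0344, 0.0893]
eef_rot: [1.0, 0.019, -0.0, -0.0]
wrist_force: [-6.5, 0.5, 13.5]
width: 0.102
```

```bash
python3 -c "
import numpy as np
th=np.linspace(0,.84,19);x=-.2001*np.cos(th+.03);z=.2001*np.sin(th+.03)
for a,b in zip(np.diff(x)/.06,np.diff(z)/.06): print([round(a,3),round(a*.038,3),round(b,3),0],end=',')
print(x[-1]-x[0],z[-1]-z[0])
for t in (.84,.86,.87,.88):print(t,-.2001*np.cos(t+.03)-x[0],.2001*np.sin(t+.03)-z[0])"
```

```text
[np.float64(0.008), np.float64(0.0), np.float64(0.155), 0],[np.float64(0.016), np.float64(0.001), np.float64(0.155), 0],[np.float64(0.023), np.float64(0.001), np.float64(0.154), 0],[np.float64(0.03), np.float64(0.001), np.float64(0.153), 0],[np.float64(0.037), np.float64(0.001), np.float64(0.151), 0],[np.float64(0.044), np.float64(0.002), np.float64(0.149), 0],[np.float64(0.051), np.float64(0.002), np.float64(0.147), 0],[np.float64(0.058), np.float64(0.002), np.float64(0.145), 0],[np.float64(0.064), np.float64(0.002), np.float64(0.142), 0],[np.float64(0.071), np.float64(0.003), np.float64(0.139), 0],[np.float64(0.077), np.float64(0.003), np.float64(0.135), 0],[np.float64(0.084), np.float64(0.003), np.float64(0.131), 0],[np.float64(0.09), np.float64(0.003), np.float64(0.127), 0],[np.float64(0.095), np.float64(0.004), np.float64(0.123), 0],[np.float64(0.101), np.float64(0.004), np.float64(0.118), 0],[np.float64(0.106), np.float64(0.004), np.float64(0.114), 0],[np.float64(0.112), np.float64(0.004), np.float64(0.108), 0],[np.float64(0.117), np.float64(0.004), np.float64(0.103), 0],0.07098016965044815 0.14694012070828416
0.84 0.07098016965044815 0.14694012070828416
0.86 0.07406461523577565 0.14948995708959806
0.87 0.07562580710221245 0.15074161502594002
0.88 0.0771994372804612 0.1519775987214397
```

Start with the first half, then check the forces.

Call:
carry_out --pt "0.008 0 0.155 0" --pt "0.016 0 0.155 0" --pt "0.023 0 0.154 0" --pt "0.03 0 0.153 0" --pt "0.037 0 0.151 0" --pt "0.044 0.002 0.149 0" --pt "0.051 0.002 0.147 0" --pt "0.058 0.002 0.145 0" --pt "0.064 0.002 0.142 0"

```text
clock: 5.0
eef_pos: [0.4694, -0.0337, 0.1695]
eef_rot: [1.0, 0.019, -0.002, -0.0]
wrist_force: [-10.1, 2.8, 1.7]
width: 0.1
```

Call:
carry_out --pt "0.071 0.003 0.139 0" --pt "0.077 0.003 0.135 0" --pt "0.084 0.003 0.131 0" --pt "0.09 0.003 0.127 0" --pt "0.095 0.004 0.123 0" --pt "0.101 0.004 0.118 0" --pt "0.106 0.004 0.114 0" --pt "0.112 0.004 0.108 0" --pt "0.117 0.004 0.103 0" --pt "0 0 0 0" --pt "0 0 0 0"

```text
clock: 6.38
eef_pos: [0.5207, -0.0317, 0.2381]
eef_rot: [1.0, 0.019, -0.002, -0.001]
wrist_force: [-25.2, 3.6, 29.7]
width: 0.101
```

```bash
cat > look.py <<'E'
from h import *
import sys
t=sys.argv[1]
im,d,f,cx,cy,T=cam('top');P=pts(d,f,cx,cy,T)
b,g,r=[im[...,i].astype(int) for i in range(3)]
m=(r>120)&(g<70)&(b<70);m[:,:400]=0;m[:150]=0;m[240:]=0
ys,xs=np.nonzero(m);print('ball',len(ys),xs.mean() if len(xs) else 0,ys.mean() if len(ys) else 0,np.median(P[m],0) if len(ys) else 0)
cv2.imwrite(f'pics/t{t}.png',cv2.resize(im[110:290,280:500],None,fx=3,fy=3,interpolation=cv2.INTER_CUBIC))
im,d,f,cx,cy,T=cam('wrist');cv2.imwrite(f'pics/w{t}.png',im)
im,d,f,cx,cy,T=cam('side');cv2.imwrite(f'pics/s{t}.png',cv2.resize(im[60:260,240:460],None,fx=3,fy=3,interpolation=cv2.INTER_CUBIC))
E
python3 look.py 2
```

```text
ball 0 0 0 0
```

View pics/t2.png

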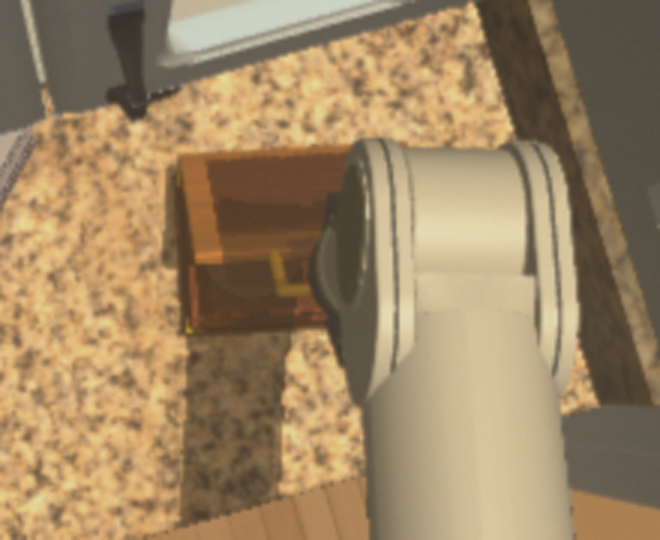

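View pics/s2.png

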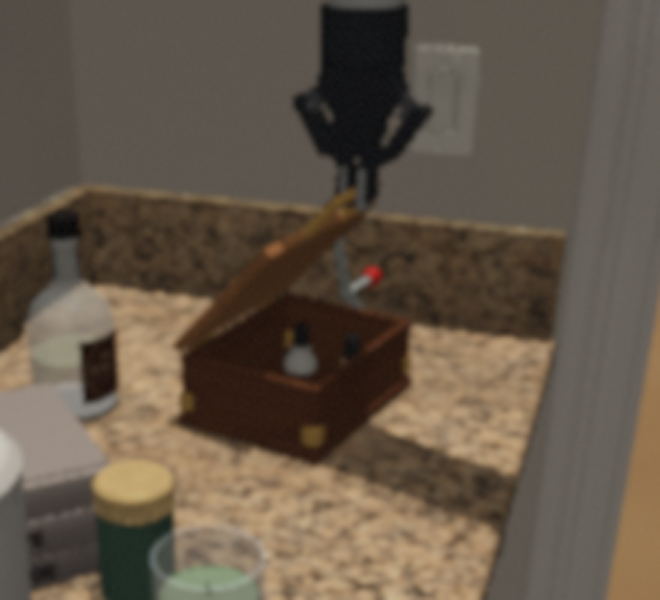

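Call:
carry_out --pt "-0.01 0 0.03 0" --pt "0.01 0 0.035 0" --pt "0.02 0.001 0.02 0" --pt "0 0 0 0" --pt "0 0 0 0"

```text
clock: 7.15
eef_pos: [0.5235, -0.0315, 0.241]
eef_rot: [1.0, 0.019, 0.0, -0.0]
wrist_force: [-5.2, 3.9, 5.5]
width: 0.097
```

Call:
carry_out --pt "0.02 0.001 0.017 0" --pt "0 0 0 0" --pt "0 0 0 0"

```text
clock: 7.52
eef_pos: [0.5248, -0.0314, 0.242]
eef_rot: [1.0, 0.019, 0.0, -0.0]
wrist_force: [-5.5, 4.3, 6.5]
width: 0.103
```

```bash
python3 look.py 3
```

```text
ball 0 0 0 0
```

View pics/s3.png

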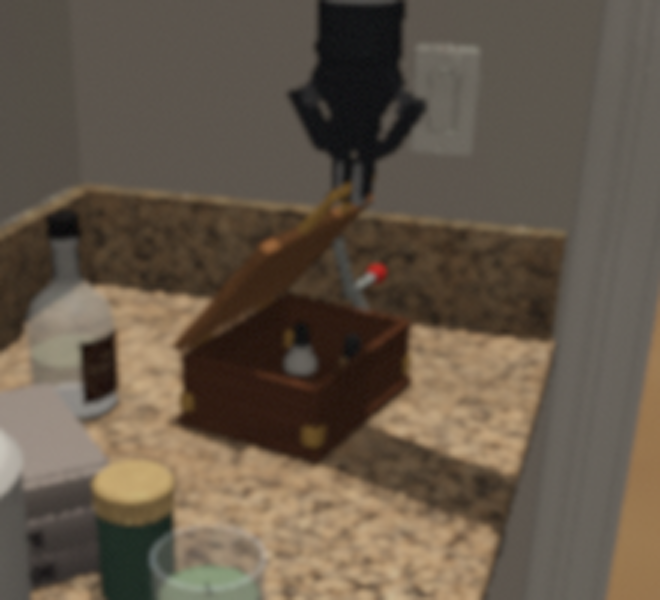

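View pics/w3.png

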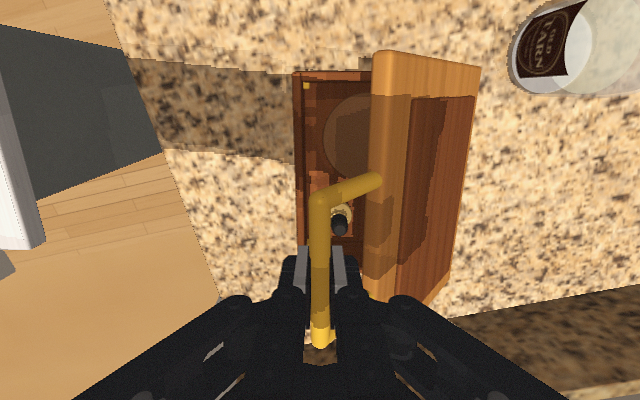

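Side view: the stay is nearly straight, with the ball at about (377,271) in the crop. I'll cast a ray to the ball's known vertical plane to get its position.

```bash
cat > ball.py <<'E'
from h import *
im,d,f,cx,cy,T=cam('side')
hsv=cv2.cvtColor(im,cv2.COLOR_BGR2HSV);m=((hsv[...,0]<6)|(hsv[...,0]>174))&(hsv[...,1]>170)&(hsv[...,2]>110)
m[:110]=0;m[200:]=0;m[:,:320]=0;m[:,420:]=0
ys,xs=np.nonzero(m);u,v=xs.mean(),ys.mean()
a=np.radians(2.2);ex=np.array([np.cos(a),np.sin(a),0]);ey=np.array([-np.sin(a),np.cos(a),0]);H=np.array([.651,-.026,.075])
r=T[:3,:3]@np.array([(u-cx)/f,(v-cy)/f,1]);o=T[:3,3]
t=(-.169-(o-H)@ey)/(r@ey);p=o+t*r
print(len(xs),u,v,'world',p.round(4),'hingeframe x %.4f z %.4f'%((p-H)@ex,p[2]-H[2]))
cv2.imwrite('pics/_s.png',cv2.resize(im[60:260,240:460],None,fx=3,fy=3,interpolation=cv2.INTER_CUBIC))
E
python3 ball.py
```

```text
18 365.72222222222223 149.33333333333334 world [ 0.5825 -0.1978  0.0941] hingeframe x -0.0751 z 0.0191
```

Call:
carry_out --pt "0.015 0.001 0.013 0" --pt "0 0 0 0" --pt "0 0 0 0"

```text
clock: 8.1
eef_pos: [0.5256, -0.0314, 0.2427]
eef_rot: [1.0, 0.019, 0.0, -0.0]
wrist_force: [-5.0, 3.6, 5.3]
width: 0.101
```

```bash
python3 ball.py
```

```text
15 368.3333333333333 148.4 world [ 0.5733 -0.1981  0.099 ] hingeframe x -0.0842 z 0.0240
```

Call:
carry_out --pt "-0.01 0 -0.01 0" --pt "-0.01 0 -0.01 0" --pt "0 0 0 0" --pt "0 0 0 0"

```text
clock: 8.65
eef_pos: [0.5253, -0.0314, 0.2424]
eef_rot: [1.0, 0.019, 0.001, -0.0]
wrist_force: [-4.3, 3.7, 10.4]
width: 0.1
```

```bash
python3 ball.py
```

```text
15 368.3333333333333 148.4 world [ 0.5733 -0.1981  0.099 ] hingeframe x -0.0842 z 0.0240
```

The bar now resists lowering and the ball stays at 84 mm in front of the hinge, so the stay is locked. I'll let go.

Call:
carry_out --pt "0 0 0 0" --pt "0 0 0 0" --pt "0 0 0 0" --pt "0 0 0 0" --pt "0 0 0 0" --hand 140

```text
clock: 9.32
eef_pos: [0.5243, -0.0319, 0.2409]
eef_rot: [1.0, 0.019, 0.0, 0.0]
wrist_force: [-0.2, -0.3, 0.3]
width: 0.451
```

```bash
python3 ball.py
```

```text
16 368.25 148.4375 world [ 0.5736 -0.1981  0.0988] hingeframe x -0.0839 z 0.0238
```

View pics/_s.png

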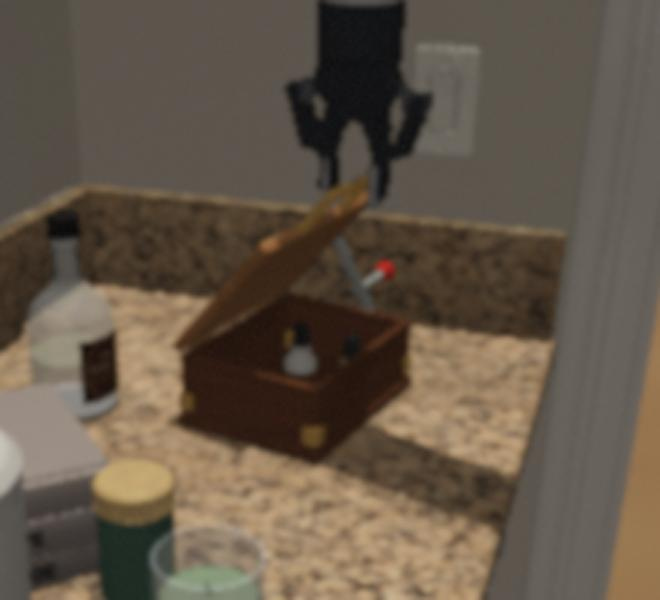

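Call:
carry_out --pt "0 0 0.3 0" --pt "0 0 0.3 0" --pt "-0.3 0 0 0" --pt "-0.7 0 0 0" --pt "-0.6 0 0 0" --pt "0 -0.3 0 0" --pt "0 -0.7 0 0" --pt "0 -0.6 0 0" --pt "0 0 0 0" --pt "0 0 0 0"

```text
clock: 10.62
eef_pos: [0.4286, -0.1274, 0.2778]
eef_rot: [1.0, 0.019, 0.001, -0.0]
wrist_force: [0.2, 0.2, 0.2]
width: 0.454
```

```bash
python3 - <<'E'
from h import *
im,d,f,cx,cy,T=cam('top');P=pts(d,f,cx,cy,T)
cv2.imwrite('pics/t4.png',im)
m=(P[...,2]>.2)&(P[...,0]<.52)&(P[...,1]>-.25)&(P[...,1]<.1)&(P[...,0]>.3)&(d>0)
for z0 in np.arange(.2,.8,.05):
    q=P[m&(P[...,2]>z0)&(P[...,2]<z0+.05)]
    if len(q):print(round(z0,2),len(q),q.min(0).round(3),q.max(0).round(3))
E
python3 ball.py
```

```text
0.2 7 [ 0.519 -0.005  0.229] [0.519 0.01  0.234]
0.25 51 [ 0.394 -0.121  0.261] [ 0.467 -0.113  0.3  ]
0.3 285 [ 0.363 -0.141  0.3  ] [ 0.494 -0.108  0.35 ]
0.35 348 [ 0.362 -0.141  0.35 ] [ 0.494 -0.088  0.4  ]
0.4 185 [ 0.388 -0.12   0.4  ] [ 0.47  -0.083  0.45 ]
0.45 355 [ 0.391 -0.117  0.45 ] [ 0.47  -0.083  0.5  ]
0.5 193 [ 0.407 -0.099  0.5  ] [ 0.465 -0.079  0.55 ]
0.55 795 [ 0.344 -0.161  0.55 ] [ 0.482 -0.069  0.6  ]
0.6 6871 [ 0.3   -0.177  0.6  ] [ 0.481 -0.064  0.65 ]
0.65 4027 [ 0.3   -0.168  0.65 ] [ 0.419 -0.072  0.674]
16 368.25 148.4375 world [ 0.5736 -0.1981  0.0988] hingeframe x -0.0839 z 0.0238
```

View pics/t4.png

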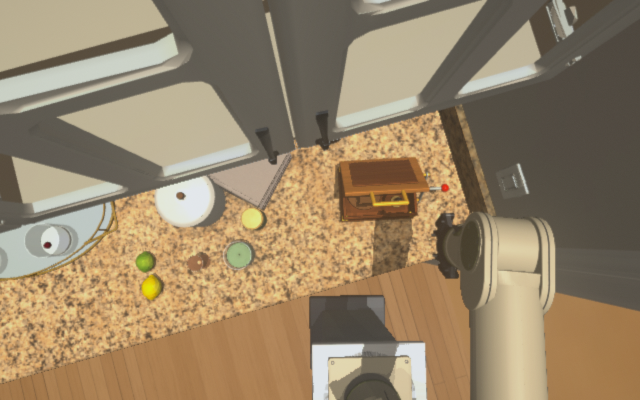

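View pics/_s.png

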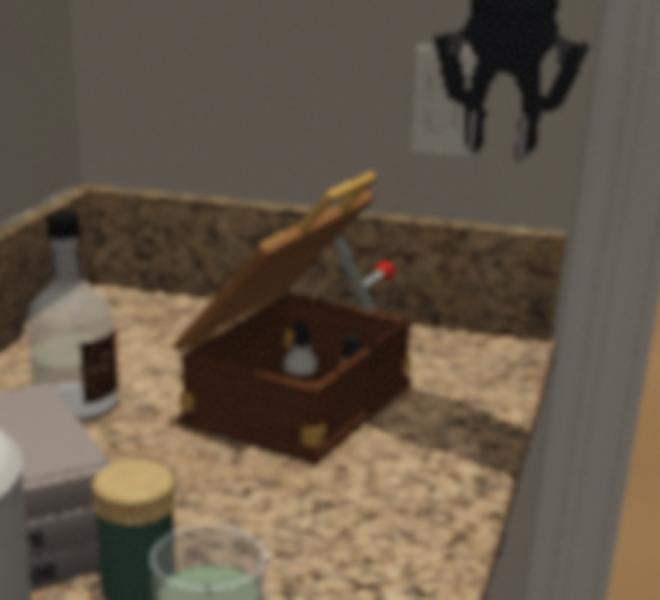

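Call:
carry_out --pt "0.3 -0.4 0 0" --pt "0.5 -0.6 0 0" --pt "0.2 -0.09 -0.3 0" --pt "0 0 -0.8 0" --pt "0 0 -0.8 0" --pt "0 0 -0.8 0" --pt "0 0 -0.38 0" --pt "0 0 0 0" --pt "0 0 0 0" --hand 255

```text
clock: 11.85
eef_pos: [0.4891, -0.1931, 0.0933]
eef_rot: [1.0, 0.019, 0.001, 0.0]
wrist_force: [0.5, -1.3, 1.3]
width: 0.002
```

```bash
python3 ball.py; python3 look.py 5
```

```text
15 368.3333333333333 148.4 world [ 0.5733 -0.1981  0.099 ] hingeframe x -0.0842 z 0.0240
ball 33 444.42424242424244 187.57575757575756 [ 0.57446901 -0.19759814  0.10065003]
```

View pics/_s.png

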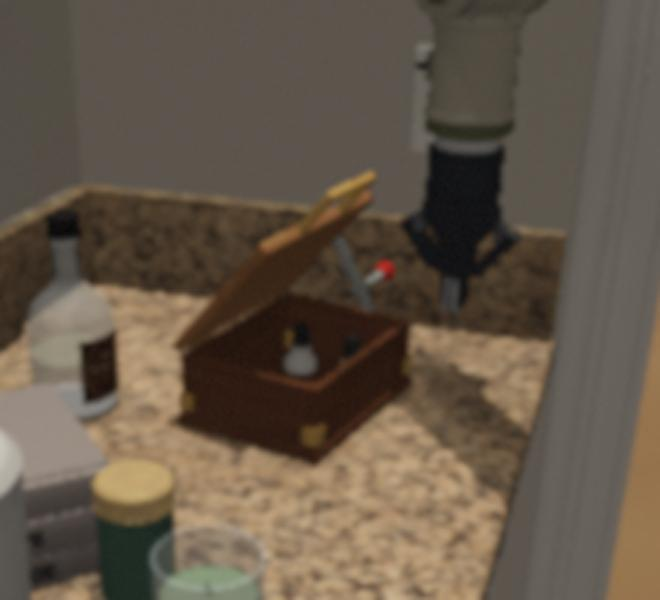

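View pics/w5.png

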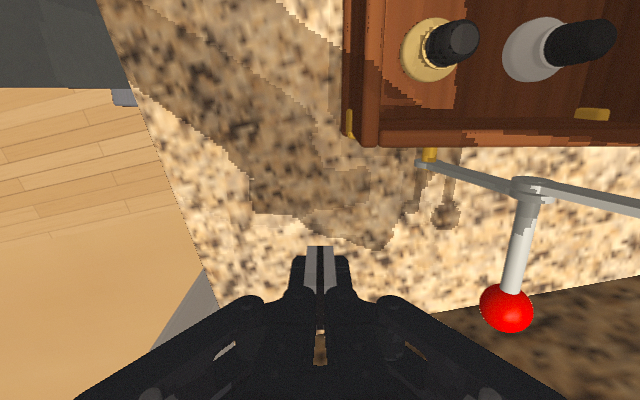

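Call:
carry_out --pt "0.4 0 0 0" --pt "0.4 0 0 0" --pt "0.15 0 0 0" --pt "0.1 0 0 0" --pt "0.1 0 0 0" --pt "0.1 0 -0.02 0" --pt "0.1 0 -0.03 0" --pt "0.12 0 -0.05 0"

```text
clock: 13.05
eef_pos: [0.575, -0.1929, 0.0849]
eef_rot: [1.0, 0.018, -0.002, -0.001]
wrist_force: [-8.7, 2.1, -6.5]
width: -0.003
```

```bash
python3 ball.py
```

```text
0 nan nan world [nan nan nan] hingeframe x nan z nanball.py:5: RuntimeWarning: Mean of empty slice.
  ys,xs=np.nonzero(m);u,v=xs.mean(),ys.mean()
  ret = ret.dtype.type(ret / rcount)
```

View pics/_s.png

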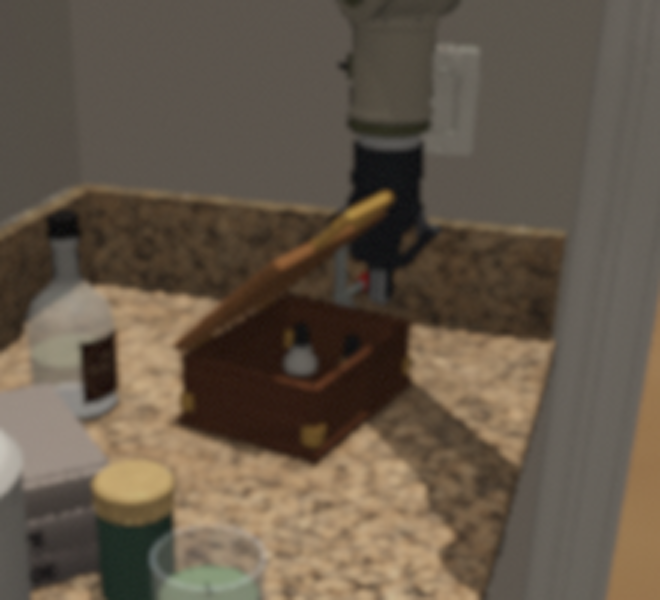

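The knee is broken and the lid is coming down with the finger still on the ball. I'll follow a little farther, then draw back.

Call:
carry_out --pt "0.1 0 -0.06 0" --pt "0.1 0 -0.08 0" --pt "0.08 0 -0.08 0" --pt "0 0 0 0"

```text
clock: 13.6
eef_pos: [0.5892, -0.1923, 0.0697]
eef_rot: [1.0, 0.018, -0.005, -0.001]
wrist_force: [-12.1, 2.0, -6.0]
width: 0.0
```

```bash
python3 look.py 6
```

```text
ball 0 0 0 0
```

View pics/s6.png

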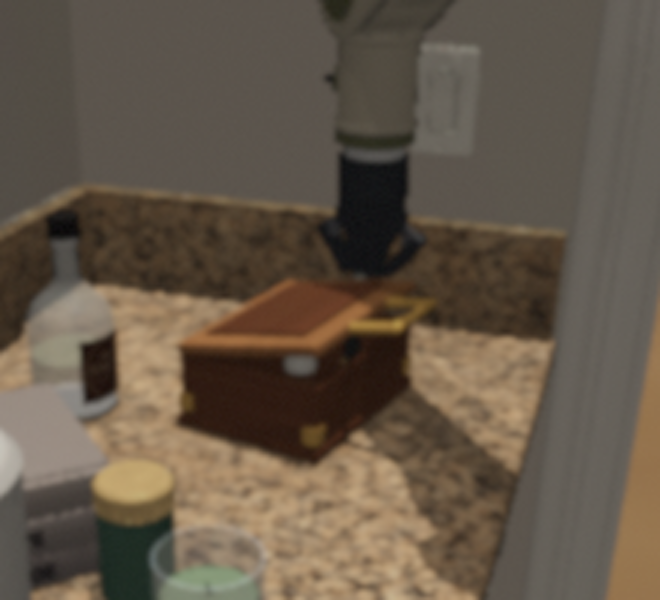

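View pics/w6.png

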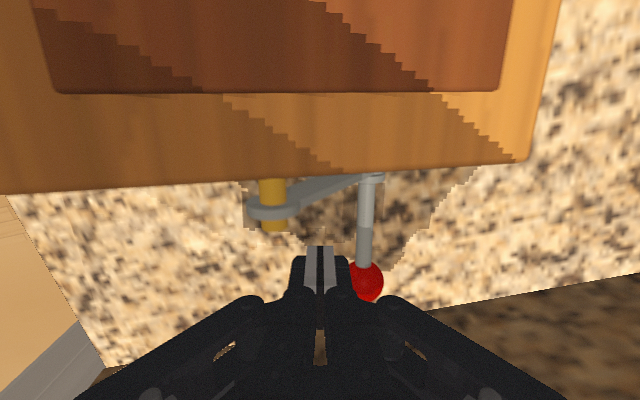

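The lid is nearly shut and the ball is just behind the finger. Now I back away.

Call:
carry_out --pt "-0.3 0 0 0" --pt "-0.6 0 0 0" --pt "-0.7 0 0.2 0" --pt "-0.5 0 0.8 0" --pt "0 0 0.9 0" --pt "0 0 0.9 0" --pt "0 0 0 0" --pt "0 0 0 0" --pt "0 0 0 0" --pt "0 0 0 0" --pt "0 0 0 0" --pt "0 0 0 0" --pt "0 0 0 0" --pt "0 0 0 0"

```text
clock: 15.5
eef_pos: [0.4673, -0.1933, 0.241]
eef_rot: [1.0, 0.019, 0.0, -0.0]
wrist_force: [0.5, 0.3, 0.3]
width: -0.003
```

```bash
python3 look.py 7; python3 - <<'E'
from h import *
im,d,f,cx,cy,T=cam('top');P=pts(d,f,cx,cy,T)
for y,x in [(190,380),(170,350),(212,350),(210,405),(235,383),(218,252),(255,240),(262,197)]: print((x,y),P[y,x].round(3))
i0=np.load('top0.npz')['im'];df=cv2.absdiff(im,i0).max(2);print('diff tin/candle/jigger',df[205:230,238:268].max(),df[238:272,222:258].max(),df[250:275,185:210].max(),'lid',df[160:222,340:420].max())
E
```

```text
ball 32 437.34375 176.53125 [ 0.61296074 -0.19678885  0.04490085]
(380, 190) [0.447 0.144 1.209]
(350, 170) [0.628 0.049 0.088]
(350, 212) [0.515 0.052 0.088]
(405, 210) [ 0.518 -0.095  0.088]
(383, 235) [ 0.453 -0.035  0.084]
(252, 218) [0.503 0.311 0.096]
(240, 255) [0.405 0.35  0.057]
(197, 262) [0.387 0.469 0.045]
diff tin/candle/jigger 3 3 23 lid 85
```

View pics/s7.png

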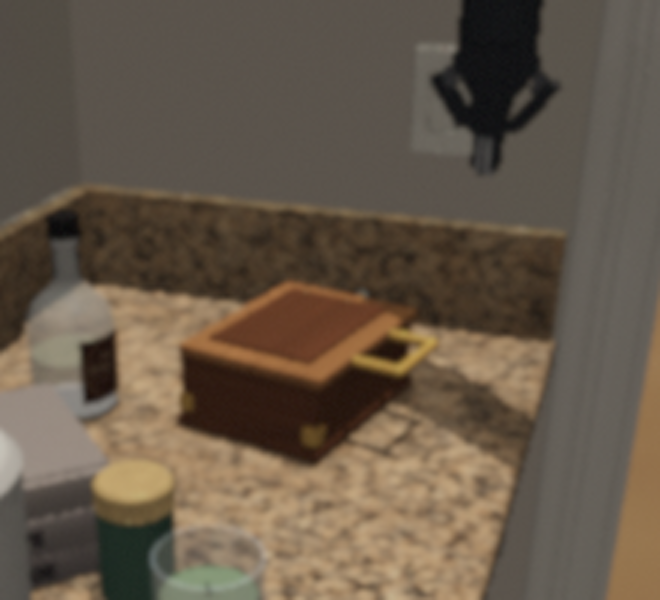

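View pics/t7.png

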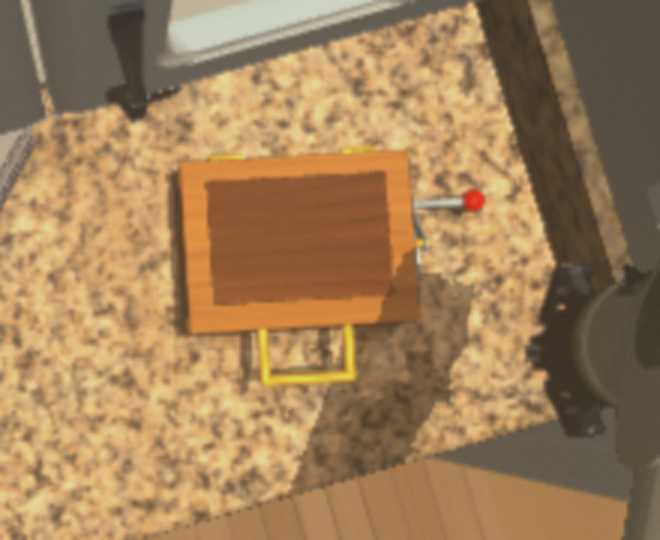

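The lid is shut and the ball is back at its starting pixel (437.3, 176.5). The hand is clear of the chest and the three things beside it have not moved.

```bash
python3 -c "
from plant import ctrl
print(ctrl.finish_job())"
```

```text
the job is handed in; nothing more can be done
None
```

The chest was opened, looked into and shut again, and the job was handed in after about 16 s of robot time. The hand-in reports no verdict.

- **Opening:** I gripped the brass bar and swung the lid up. The stay snapped into its lock, and the lid stood by itself after I let go. The wrist force was then under 0.5 N, and the ball held still about 84 mm in front of the hinge.
- **Closing:** I pushed the red ball to the rear with the closed fingers. They were still pressing on it while the lid sank, with a wrist force of about 9 to 12 N. I then drew the hand back and up.

**Last checks:**
- **Lid:** it measures at its shut height (88 mm).
- **Bar and ball:** both are back at their starting positions; the ball is on the same pixel in the top view.
- **Hand:** it is clear of the chest, with no contact force.
- **Tea tin, jigger and candle:** their top-view measurements match the start to within about 2 mm across the worktop. The picture patches of the tin and candle are unchanged; the jigger's changed only slightly in shading.

**Disagreements:**
- **Ball height:** with the stay locked, the side camera put the ball about 8 mm higher than the stated height. I took that as measurement error and used the stated height.
- **Force while raising:** my lifting path pulled slightly off the bar's circle, peaking at about 39 N at the wrist. I corrected the path before the lock.
- **Joint angles:** neither the lid angle nor the knee angle was read directly; both were inferred from the images and the hand's position.

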